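Heft the plug tins, chest the part-used ones, hold up the full one

ROBOT

A 7-joint arm with a two-finger parallel gripper is mounted at the origin on a cart in front of the work surface, level with it; the furniture and walls round the work are solid. World frame = base frame: x ahead of the robot, y to its left, z up, the work surface at z = 0. Lengths are in m, angles in rad, forces in N, time in s.
With the tool pointing down it reaches from about 0.4 to 0.85 m from the base axis. Payload 4.4 kg.
Tool frame: the origin (TCP) lies at the very end of the fingers, on their centre line; the grasp point (between the pads) lies 19 mm behind it; z points along the fingers, y is the direction in which the jaws open and shut (so a half turn about z gives the same grasp; the last joint's range is limited). The gripper opens to 94 mm and grips with 3 to 60 N. Pads are 16 mm wide; open, the fingers measure 119 mm over their backs; the gripper's body (75 mm by 177 mm) begins 78 mm behind the grasp point.
Start: joints at [1.117, 0.628, 0.038, 1.517, -0.027, 0.996, -0.02], TCP at [0.246, -0.602, 0.205] pointing down, gripper open.
Joint ranges: [-3.06, 3.06], [-0.37, 2.12], [-1.25, 1.32], [0.18, 2.47], [-1.1, 4.24], [0.23, 1.98], [-2.94, 2.94]. Speed limits (rad/s): [2.57, 2.57, 3.14, 3.14, 3.14, 3.14, 3.14].

INTERFACE

Orientations are given as a unit quaternion [w, x, y, z].
In Python, from station import manip gives the robot as it stands. The module is installed in compiled form; this text tells all that it offers.
- The arm moves only by the tool step_arm, never from a script. Its argument "deltas" is a list of rows, each a list of 5 numbers: the shift along the tool's x, y, z in mm, then the turn about the tool's z in degrees, then the finger opening in mm, from 0 to 94. A call has 1 to 20 rows; each row is the pose to reach, as a shift and turn from the pose commanded when the call began, along the tool's axes at that moment; what a row does not reach only later rows make up. A row lasts 1/10 s, in which the tool goes at most 50 mm and 8.59 degrees, less where a joint would pass 70% of its speed; a pose out of reach is approached as far as the arm can. A call with a gripper value outside its range is refused whole. The fingers move at their own pace and stop on an object; the grip force is fixed at half the most. Time passes only in rows, so rows that repeat a pose let the fingers close. It gives the time, the measured TCP pose, the force and the opening at its end, in the units of the state.
- manip.get_obs(): the state, without advancing time (a new reading comes with each control period).
- manip.camera(name): name is "side" or "top"; returns (picture, depth): 384x512x3 uint8, red, green, blue; 384x512 float32, m along the optical axis (not along the pixel's ray), 0 where there is no reading.
- manip.get_calibration(name): a dict with "K" (3x3 intrinsics, pixels), "rvec" (rotation vector, rad) and "tvec" (3), from world to camera coordinates, as OpenCV has them. Camera axes: x right, y down, z forward; pixel columns grow to the right and rows downward; lengths in m; the calibration is good to about 2 mm. A picture is of the moment at which its call begins. get_calibration takes no time and is no camera call.
- manip.hand_in(): hands the job in, once; it reports no verdict.
The state is a dict: "time": time; "joint_positions": joint angles; "qd": joint speeds; "tau": joint torques, N m; "tcp_pos": TCP position; "orientation": TCP orientation; "wrist_force": force on the tool from outside, world axes, zero at the start; "ft_torque": the same for the moment, N m; "grip_width": opening from 0.0 (shut) to 1.0 (fully open).
Only numpy, scipy, OpenCV 4.12 (cv2) and the standard library are available. Lean on these libraries where they do the work, as an engineer would, in place of code of your own. Each camera call takes 0.05 s, during which the arm holds its last target.

TASK

Three identical closed tins of brass plugs stand on the bench; one is full, the other two are part used and clearly lighter. Lift the lid of the wooden chest until it rests on its stop and leave it open, tell by lifting which tin is the heaviest, and stand the two lighter ones upright in the two round holes of the rack inside the chest, right down, never tipping a tin over and leaving the other things on the bench where they are. Finish while still holding the heaviest tin upright in the gripper, still, about 20 cm above the bench.

Things in the scene. Friction and masses are not known exactly. Their poses are not given: they have to be found in the camera images.
- tin_1_mid (a point): a closed round steel tin with a ribbed screw cap, 46 mm diameter, 56 mm tall, one of three that look the same; this point is its centre (half-way up), z axis up. It stands upright on the bench at the start with its plugs inside. Any of the three may be the full one: the full one weighs 0.43 to 0.53 kg in all, each of the other two 0.13 to 0.23 kg
- tin_2_mid (a point): a closed round steel tin with a ribbed screw cap, 46 mm diameter, 56 mm tall, one of three that look the same; this point is its centre (half-way up), z axis up. It stands upright on the bench at the start with its plugs inside. Any of the three may be the full one: the full one weighs 0.43 to 0.53 kg in all, each of the other two 0.13 to 0.23 kg
- tin_3_mid (a point): a closed round steel tin with a ribbed screw cap, 46 mm diameter, 56 mm tall, one of three that look the same; this point is its centre (half-way up), z axis up. It stands upright on the bench at the start with its plugs inside. Any of the three may be the full one: the full one weighs 0.43 to 0.53 kg in all, each of the other two 0.13 to 0.23 kg
- chest: fixed wooden chest, 125 mm deep (its x axis, pointing away from its front), 230 mm wide (its y axis), walls 46 mm high and 9 mm thick, floor 9 mm thick; origin at the centre of its underside, on the bench. Inside lies a rack board 12 mm thick (its top 21 mm above the bench) with two round holes of 53 mm diameter, 90 mm apart along y, each 45 mm from the chest's middle; a tin in a hole stands on the chest floor with its centre 37 mm and its top 65 mm above the bench
- socket_left (a point): centre of the left rack hole (+y of the chest), at the chest floor, 9 mm above the bench; axes as the chest's
- socket_right (a point): centre of the right rack hole (-y of the chest), at the chest floor, 9 mm above the bench; axes as the chest's
- chest_lid (a joint): lid of the chest, a hollow wooden lid 34 mm high hinged along the chest's back edge: 0 is closed, grows as its front is lifted up and back, 1.83 rad (105 degrees) is open, resting on its stop. It weighs 0.35 kg and has no latch; let go below about 1.15 rad it falls shut, from about 1.45 rad on it falls back onto its stop by itself and stays there
- lid_handle (a point): middle of the lid's handle, a round steel bar of 10 mm diameter parallel to the hinge (along the chest's y), 92 mm long between its rounded ends, held 41 mm in front of the lid's front face (36 mm free behind the bar); 60 mm above the bench with the lid closed. It turns with the lid and can roll between gripper pads
- lid_hinge (a point): middle of the lid's hinge axis, 46 mm above the bench at the chest's back; the axis runs along the chest's y; the handle is 169 mm before it and 14 mm above it when closed
- bar: loose two-coloured bar of polishing compound, 35x72x29 mm, a bystander lying on the bench; origin at the centre of its underside
- loupe: loose small black loupe, 37 mm diameter, 26 mm tall, a bystander standing on the bench; origin at the centre of its underside
Not all that is in view belongs to the job. What is shaped like the part that bears tin_2_mid but turquoise is not meant.

How it is judged:
By the outcome, as a careful person would: the job done as asked, in the order asked, and still so for the second after the job is handed in, while the arm keeps its last pose, push and grip.
It also fails if it takes over 72 s, if anything falls off the work surface, if the arm or the gripper's body presses on something with over 40 N, if the wrist force passes 120 N, or if a joint passes its speed limit or range.

## Working session

There is one attempt and no reset: what is moved stays moved. The work goes in short steps, Python scripts to look and compute and a tool call to move; the robot and the scene stay as the last step left them, time stands still between calls to the robot, and variables do not carry over. Pictures are saved under pics/ and viewed, and the job is handed in when it is done.

Besides the shell and the picture viewer there is one more tool, called by a JSON object that holds its "fn" and its "kwargs", one argument or row to a line. step_arm: Moves the arm, as the interface text tells. Its arguments: {"type":"object","properties":{"deltas":{"type":"array","items":{"type":"array","items":{"type":"number"}}}},"required":["deltas"]}

```bash
mkdir -p pics
cat > h.py <<'E'
import numpy as np, cv2
from station import manip
def cal(n):
    c=manip.get_calibration(n);K=np.array(c["K"],float);R=cv2.Rodrigues(np.array(c["rvec"],float))[0];t=np.array(c["tvec"],float).ravel()
    return K,R,t
def ray(n,u,v,z):
    K,R,t=cal(n);d=R.T@np.linalg.inv(K)@np.array([u,v,1.]);o=-R.T@t
    return o+d*(z-o[2])/d[2]
def cloud(n,dep):
    K,R,t=cal(n);v,u=np.mgrid[:384,:512]
    p=np.stack([(u-K[0,2])/K[0,0]*dep,(v-K[1,2])/K[1,1]*dep,dep],-1)
    return (p-t)@R
def shot(n,f):
    im,d=manip.camera(n);cv2.imwrite("pics/"+f+".png",cv2.cvtColor(im,cv2.COLOR_RGB2BGR));np.savez("pics/"+f,im=im,d=d);return im,d
E
python3 - <<'E'
from h import *
print({k:np.round(v,3) if k!='time' else v for k,v in manip.get_obs().items()})
for n in("side","top"):
    shot(n,n+"0");K,R,t=cal(n);print(n,-R.T@t,K,R)
E
```

```text
{'time': 0.0, 'joint_positions': array([ 1.117,  0.629,  0.038,  1.518, -0.027,  0.996, -0.02 ]), 'qd': array([ 0.   ,  0.   , -0.   ,  0.   , -0.002,  0.001,  0.001]), 'tau': array([ 1.0000e-03, -5.4972e+01,  1.1440e+00, -1.8663e+01, -5.2000e-02,
        2.4000e-02,  0.0000e+00]), 'tcp_pos': array([ 0.246, -0.601,  0.205]), 'orientation': array([-0.001,  0.981,  0.193, -0.   ]), 'wrist_force': array([ 0.255, -0.402, -0.089]), 'ft_torque': array([-0.036,  0.018,  0.022]), 'grip_width': np.float64(1.002)}
side [0.16923019 0.36520681 0.64448614] [[453.52179303   0.         250.05937027]
 [  0.         453.52179303 179.74830343]
 [  0.           0.           1.        ]] [[-0.89680923 -0.44219531 -0.01401826]
 [-0.27654403  0.58502409 -0.76241079]
 [ 0.3453355  -0.67986037 -0.64694148]]
top [ 0.25113988 -0.20394875  1.06917414] [[424.54013754   0.         252.64062124]
 [  0.         424.54013754 191.27883231]
 [  0.           0.           1.        ]] [[-0.15545248 -0.98783335 -0.00444894]
 [-0.9649405   0.15281099 -0.21339781]
 [ 0.21148132 -0.02888026 -0.97695526]]
```

View pics/side0.png

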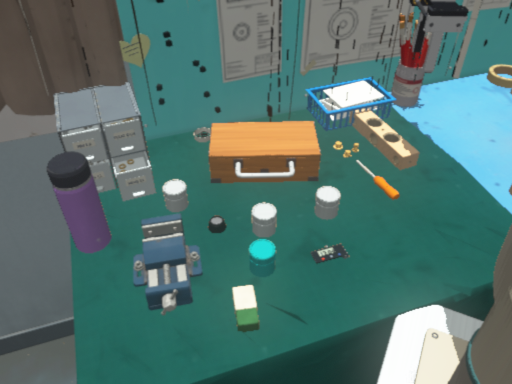

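View pics/top0.png

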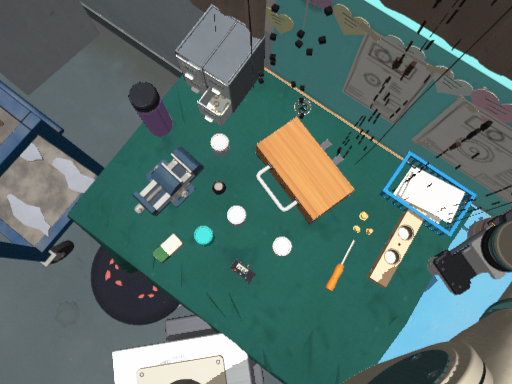

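Run:
```python
from h import *
D=np.load("pics/top0.npz");im=D['im'];d=D['d'];P=cloud("top",d)
hsv=cv2.cvtColor(im,cv2.COLOR_RGB2HSV)
# tins: bright low saturation, z 0.04..0.075
for nm,(u,v),z in [("tA",(220,143),.056),("tB",(236,215),.056),("tC",(282,246),.056),("turq",(204,235),.056),("loupe",(219,187),.026),("bar",(168,248),.029)]:
    x0,y0=u-16,v-16
    Q=P[y0:y0+33,x0:x0+33];m=(abs(Q[...,2]-z)<.012).astype(np.uint8)
    k,l,s,c=cv2.connectedComponentsWithStats(m);b=1+np.argmax(s[1:,4])
    print(nm,s[b,4],np.round(np.median(Q[l==b],0),4),np.round(ray("top",*(c[b]+[x0,y0]),z),4),np.round(ray("top",u,v,z),3))
S=np.load("pics/side0.npz");Q=cloud("side",S['d'])
for u,v in[(175,187),(264,212),(328,195)]: print("side",np.round(ray("side",u,v,.056),3),Q[v,u].round(3))
# lid
m=((hsv[...,0]<18)&(hsv[...,1]>120)&(P[...,2]>.065)&(P[...,2]<.1)).astype(np.uint8)
m[:, :250]=0;m[230:]=0;m[:,360:]=0
m=cv2.morphologyEx(m,cv2.MORPH_OPEN,np.ones((3,3)))
pts=P[m>0];print(len(pts),np.median(pts[:,2]))
r=cv2.minAreaRect(pts[:,:2].astype(np.float32));print("lid",r,cv2.boxPoints(r))
# handle: points z .045-.075 near handle, not brown
h=((hsv[...,1]<90)&(P[...,2]>.045)&(P[...,2]<.075));h[:160]=0;h[215:]=0;h[:,:255]=0;h[:,300:]=0
hp=P[h];print(len(hp),cv2.minAreaRect(hp[:,:2].astype(np.float32)),hp.mean(0))
K,R,t=cal("top")
```

```text
tA 274 [ 0.6072 -0.1704  0.0557] [ 0.6069 -0.1705  0.056 ] [ 0.606 -0.172  0.056]
tB 289 [ 0.4189 -0.185   0.0559] [ 0.4189 -0.1851  0.056 ] [ 0.419 -0.185  0.056]
tC 298 [ 0.3279 -0.2807  0.0557] [ 0.3278 -0.2806  0.056 ] [ 0.328 -0.282  0.056]
turq 295 [ 0.3835 -0.1001  0.0556] [ 0.3832 -0.1002  0.056 ] [ 0.383 -0.102  0.056]
loupe 129 [ 0.503  -0.1507  0.0225] [ 0.5018 -0.1508  0.026 ] [ 0.501 -0.153  0.026]
bar 439 [ 0.3681 -0.0066  0.0287] [ 0.3682 -0.0066  0.029 ] [ 0.369 -0.009  0.029]
side [ 0.608 -0.17   0.056] [ 0.608 -0.17   0.056]
side [ 0.419 -0.182  0.056] [ 0.419 -0.18   0.058]
side [ 0.328 -0.277  0.056] [ 0.327 -0.275  0.057]
4790 0.08040258260580321
lid ((0.506405770778656, -0.36538437008857727), (0.23166267573833466, 0.12613914906978607), 27.09711456298828) [[ 0.3745604  -0.36199874]
 [ 0.43201676 -0.47429234]
 [ 0.6382512  -0.36877   ]
 [ 0.5807948  -0.2564764 ]]
342 ((0.467013418674469, -0.28996026515960693), (0.1288687288761139, 0.04665607959032059), 26.67889404296875) [ 0.46368894 -0.28507759  0.06459289]
```

Run:
```python
from h import *
for n in("top","side"):
    D=np.load(f"pics/{n}0.npz");P=cloud(n,D['d']).reshape(-1,3);P=P[D['d'].ravel()>0]
    for c in[(.607,-.170),(.506,-.365)]:
        r=np.hypot(P[:,0]-c[0],P[:,1]-c[1]);a=np.degrees(np.arctan2(P[:,1]-c[1],P[:,0]-c[0]))
        for lo in range(-180,180,30):
            m=(P[:,2]>.09)&(a>=lo)&(a<lo+30)&(r<.35)
            if m.sum()>10:
                i=np.argsort(r[m])[:10];print(n,c,lo,P[m][i].mean(0).round(3),r[m][i].mean().round(3),P[m][:,2].max().round(2))
```

```text
top (0.607, -0.17) -120 [ 0.528 -0.449  0.178] 0.29 0.68
top (0.607, -0.17) -90 [ 0.678 -0.303  0.303] 0.151 0.51
top (0.607, -0.17) -60 [ 0.724 -0.238  0.14 ] 0.136 0.45
top (0.607, -0.17) -30 [ 0.702 -0.21   0.141] 0.104 0.3
top (0.607, -0.17) 0 [ 0.742 -0.169  0.128] 0.135 0.28
top (0.607, -0.17) 30 [ 0.682 -0.049  0.122] 0.142 0.2
top (0.607, -0.17) 60 [ 0.677 -0.045  0.149] 0.143 0.2
top (0.506, -0.365) -180 [ 0.218 -0.438  0.645] 0.298 0.77
top (0.506, -0.365) -150 [ 0.247 -0.517  0.325] 0.3 0.47
top (0.506, -0.365) -120 [ 0.496 -0.493  0.454] 0.128 0.69
top (0.506, -0.365) -90 [ 0.526 -0.45   0.251] 0.087 0.66
top (0.506, -0.365) -60 [ 0.642 -0.503  0.308] 0.194 0.51
top (0.506, -0.365) -30 [ 0.619 -0.375  0.116] 0.113 0.5
top (0.506, -0.365) 0 [ 0.643 -0.361  0.37 ] 0.137 0.51
top (0.506, -0.365) 30 [ 0.702 -0.218  0.138] 0.245 0.18
top (0.506, -0.365) 150 [ 0.196 -0.326  0.79 ] 0.312 0.83
side (0.607, -0.17) -120 [ 0.528 -0.449  0.187] 0.29 0.34
side (0.607, -0.17) -90 [ 0.679 -0.303  0.305] 0.151 0.37
side (0.607, -0.17) -60 [ 0.72  -0.263  0.314] 0.147 0.37
side (0.607, -0.17) -30 [ 0.701 -0.212  0.125] 0.103 0.38
side (0.607, -0.17) 0 [ 0.741 -0.169  0.129] 0.134 0.39
side (0.607, -0.17) 30 [ 0.684 -0.047  0.189] 0.146 0.2
side (0.607, -0.17) 60 [ 0.677 -0.045  0.131] 0.144 0.2
side (0.506, -0.365) -180 [ 0.245 -0.512  0.333] 0.299 0.35
side (0.506, -0.365) -150 [ 0.248 -0.517  0.327] 0.3 0.35
side (0.506, -0.365) -120 [ 0.493 -0.492  0.165] 0.128 0.33
side (0.506, -0.365) -90 [ 0.527 -0.449  0.203] 0.086 0.34
side (0.506, -0.365) -60 [ 0.646 -0.496  0.201] 0.192 0.32
side (0.506, -0.365) -30 [ 0.618 -0.374  0.116] 0.113 0.33
side (0.506, -0.365) 0 [ 0.645 -0.351  0.233] 0.14 0.38
side (0.506, -0.365) 30 [ 0.701 -0.216  0.13 ] 0.245 0.18
```

Run:
```python
from h import *
out=[]
c=np.array([.506,-.365]);ex=np.array([.4555,-.890]);ey=np.array([.890,.4555])
for n in("top","side"):
    D=np.load(f"pics/{n}0.npz");P=cloud(n,D['d']);ok=D['d']>0
    X=(P[...,:2]-c)@ex;Y=(P[...,:2]-c)@ey
    # top-view map coordinates chest: 1px=1mm, x range -150..400,y -350..350
    M=np.zeros((560,700,3),np.uint8)
    for lo,hi,col in[(-.02,.015,(60,60,60)),(.015,.09,(0,160,0)),(.09,.35,(0,0,255)),(.35,1,(255,100,0))]:
        m=ok&(P[...,2]>lo)&(P[...,2]<hi)
        r=(400-X[m]*1000).astype(int);q=(350-Y[m]*1000).astype(int);g=(r>1)&(r<558)&(q>1)&(q<698)
        for dx in(0,1):
            M[r[g]+dx,q[g]]=col
    out.append(cv2.resize(M,(400,320)))
cv2.imwrite("pics/map.png",np.hstack(out))
a=cv2.imread("pics/side0.png")[60:230,120:350];b=cv2.imread("pics/top0.png")[40:230,220:420]
cv2.imwrite("pics/zoom.png",np.hstack([cv2.resize(a,(400,300)),cv2.resize(b,(400,300))]))
```

```text
(no output)
```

View pics/map.png

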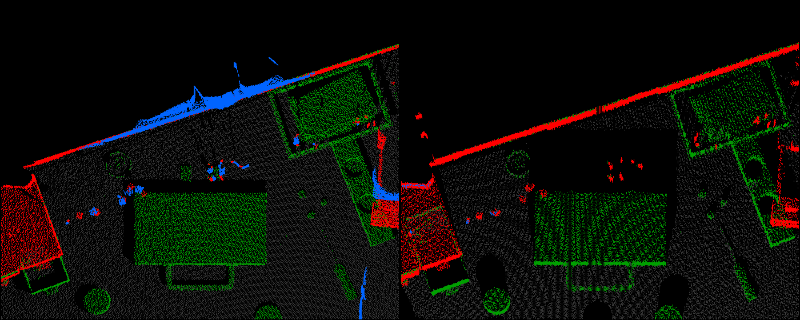

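View pics/zoom.png

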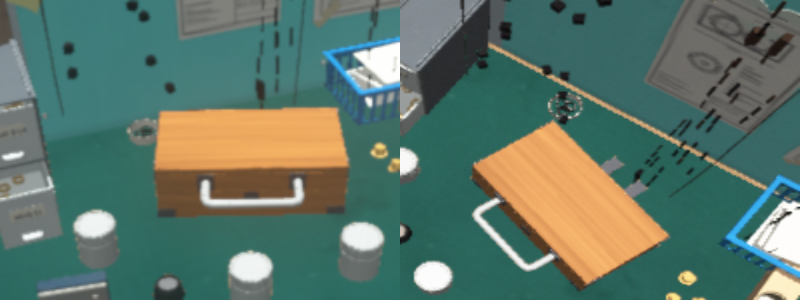

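Run:
```python
from h import *
c=np.array([.506,-.365]);ex=np.array([.4555,-.890]);ey=np.array([.890,.4555])
for n in("top","side"):
    D=np.load(f"pics/{n}0.npz");P=cloud(n,D['d']);ok=D['d']>0
    X=(P[...,:2]-c)@ex*1e3;Y=(P[...,:2]-c)@ey*1e3;Z=P[...,2]*1e3
    m=(ok&(Z>90)&(X>30)&(X<170)&(Y>-150)&(Y<250)&~((Y>200)&(X>60)&False)).astype(np.uint8)
    k,l,s,ce=cv2.connectedComponentsWithStats(m)
    for i in range(1,k):
        if s[i,4]>=3:
            q=l==i;print(n,s[i].tolist(),[(int(A[q].min()),int(A[q].max())) for A in(X,Y,Z)],D['im'][q].mean(0).astype(int))
```

```text
top [284, 0, 80, 89, 4698] [(41, 169), (98, 249), (90, 506)] [61 97 93]
top [432, 0, 9, 8, 33] [(88, 101), (-25, -17), (634, 648)] [23 19 18]
top [452, 0, 6, 8, 10] [(104, 106), (-36, -35), (638, 651)] [34 30 26]
top [458, 0, 8, 7, 22] [(102, 106), (-43, -41), (647, 659)] [21 18 18]
top [491, 0, 6, 6, 14] [(109, 113), (-68, -66), (672, 683)] [24 21 20]
top [273, 4, 7, 8, 26] [(30, 37), (182, 193), (444, 451)] [30 31 31]
top [436, 7, 76, 75, 134] [(107, 112), (-85, -78), (522, 688)] [42 42 37]
top [445, 9, 14, 15, 44] [(102, 107), (-43, -41), (614, 641)] [24 21 20]
top [440, 12, 9, 12, 15] [(104, 106), (-36, -35), (608, 627)] [44 35 30]
top [417, 20, 9, 14, 38] [(101, 105), (-20, -16), (567, 594)] [30 41 41]
top [429, 26, 10, 12, 15] [(104, 109), (-35, -34), (575, 599)] [57 81 78]
top [271, 33, 6, 7, 15] [(30, 35), (179, 193), (364, 372)] [31 33 34]
top [451, 39, 10, 12, 19] [(108, 112), (-67, -65), (584, 605)] [39 49 46]
top [405, 41, 8, 11, 29] [(86, 90), (-25, -22), (545, 569)] [39 37 33]
top [420, 40, 8, 11, 16] [(104, 108), (-35, -32), (543, 566)] [37 55 54]
top [424, 40, 10, 10,
[... 4318 characters left out ...]
7] [(115, 121), (-59, -56), (142, 164)] [49 85 84]
side [293, 76, 1, 7, 7] [(107, 110), (-69, -68), (153, 169)] [57 99 98]
side [270, 83, 1, 8, 8] [(84, 89), (-17, -17), (146, 165)] [50 84 82]
side [292, 87, 1, 6, 6] [(110, 113), (-69, -68), (127, 140)] [ 60 101  99]
side [268, 92, 2, 9, 15] [(109, 116), (-17, -14), (105, 127)] [53 84 82]
side [279, 92, 2, 10, 20] [(85, 89), (-40, -37), (118, 141)] [53 82 80]
side [291, 97, 1, 6, 6] [(108, 112), (-67, -67), (103, 115)] [ 60 102 100]
side [268, 104, 5, 9, 34] [(84, 114), (-22, -13), (90, 105)] [53 61 57]
side [279, 104, 1, 8, 8] [(84, 88), (-38, -38), (94, 111)] [58 84 81]
side [215, 106, 6, 7, 31] [(55, 68), (93, 105), (108, 121)] [49 64 61]
```

{"fn": "step_arm", "kwargs": {
  "deltas": [
    [20,-14,0,0,36],
    [55,-39,0,-1,36],
    [96,-67,0,-2,36],
    [137,-96,0,-3,36],
    [178,-125,0,-4,36],
    [219,-154,0,-4.8,36],
    [260,-183,0,-4.8,36],
    [296,-208,0,-4.8,36],
    [316,-222,0,-4.8,36],
    [321,-226,0,-4.8,36],
    [321,-226,0,-4.8,36]
  ]
}}

```text
time: 1.2
tcp_pos: [0.4575, -0.2709, 0.2053]
orientation: [-0.0, 0.972, 0.234, -0.0]
wrist_force: [0.4, -0.2, 0.5]
grip_width: 0.381
```

{"fn": "step_arm", "kwargs": {
  "deltas": [
    [0,0,20,0,36],
    [0,0,50,0,36],
    [0,0,80,0,36],
    [0,0,105,0,36],
    [0,0,125,0,36],
    [0,0,140,0,36],
    [0,0,150,0,36],
    [0,0,158,0,36],
    [0,0,164,0,36],
    [0,0,164,0,36]
  ]
}}

```text
time: 2.2
tcp_pos: [0.4571, -0.2715, 0.0411]
orientation: [-0.0, 0.972, 0.233, -0.0]
wrist_force: [0.7, 0.4, 0.7]
grip_width: 0.386
```

Run:
```python
from h import *
shot("side","side1");shot("top","top1")
a=cv2.imread("pics/side1.png")[100:250,180:380];b=cv2.imread("pics/top1.png")[100:250,200:400]
cv2.imwrite("pics/z1.png",np.hstack([cv2.resize(a,(400,300)),cv2.resize(b,(400,300))]))
```

```text
(no output)
```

View pics/z1.png

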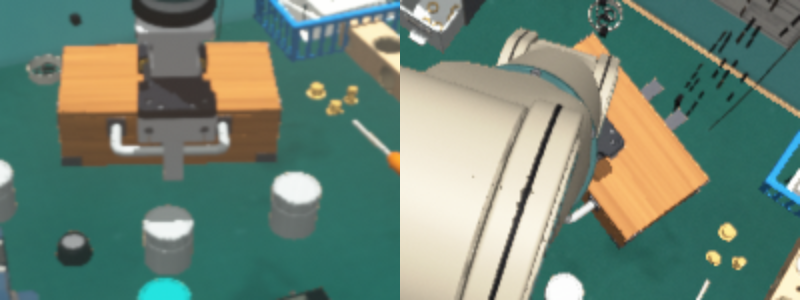

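The zoom shows the front finger in front of the bar, centred on the handle, with the other finger behind it. Now I'll close.

{"fn": "step_arm", "kwargs": {
  "deltas": [
    [0,0,0,0,4],
    [0,0,0,0,4],
    [0,0,0,0,4],
    [0,0,0,0,4],
    [0,0,0,0,4]
  ]
}}

```text
time: 2.8
tcp_pos: [0.4593, -0.2739, 0.0421]
orientation: [0.002, 0.972, 0.233, 0.001]
wrist_force: [1.7, -5.0, -1.3]
grip_width: 0.096
```

Run:
```python
from h import *
o=manip.get_obs();print(o['wrist_force'],o['grip_width']*94,o['tcp_pos'])
r=169.6;a0=np.arctan2(14,169)
for th in np.arange(0,1.75,.1):
    a=a0+th;print(round(th,2),round(-r*np.cos(a)+169),round(-(r*np.sin(a)-14)))
```

```text
[ 1.74935336 -5.04456226 -1.34829143] 9.002847796950254 [ 0.45925257 -0.27385424  0.04211059]
0.0 0 0
0.1 2 -17
0.2 6 -33
0.3 12 -49
0.4 19 -65
0.5 27 -79
0.6 37 -93
0.7 49 -106
0.8 61 -117
0.9 75 -127
1.0 89 -136
1.1 105 -143
1.2 121 -149
1.3 137 -153
1.4 154 -155
1.5 171 -156
1.6 188 -155
1.7 205 -152
```

{"fn": "step_arm", "kwargs": {
  "deltas": [
    [0,2,-4,0,4],
    [0,4,-9,0,4],
    [0,5,-17,0,4],
    [0,7,-25,0,4],
    [0,9,-33,0,4],
    [0,12,-41,0,4],
    [0,15,-49,0,4],
    [0,18,-57,0,4],
    [0,22,-65,0,4],
    [0,26,-72,0,4],
    [0,30,-79,0,4],
    [0,35,-86,0,4],
    [0,40,-93,0,4],
    [0,46,-100,0,4],
    [0,52,-106,0,4],
    [0,58,-112,0,4],
    [0,64,-117,0,4],
    [0,64,-117,0,4]
  ]
}}

```text
time: 4.6
tcp_pos: [0.4856, -0.326, 0.1599]
orientation: [-0.002, 0.972, 0.234, -0.001]
wrist_force: [-3.0, 9.2, 9.2]
grip_width: 0.094
```

{"fn": "step_arm", "kwargs": {
  "deltas": [
    [0,3,-8,0,4],
    [0,11,-13,0,4],
    [0,18,-17,0,4],
    [0,25,-21,0,4],
    [0,33,-24,0,4],
    [0,41,-28,0,4],
    [0,49,-31,0,4],
    [0,57,-34,0,4],
    [0,65,-36,0,4],
    [0,73,-38,0,4],
    [0,81,-39,0,4],
    [0,89,-40,0,4],
    [0,97,-41,0,4],
    [0,105,-41,0,4],
    [0,112,-41,0,4],
    [0,119,-40,0,4],
    [0,125,-40,0,4],
    [0,125,-40,0,4]
  ]
}}

```text
time: 6.4
tcp_pos: [0.5436, -0.4408, 0.1982]
orientation: [0.001, 0.972, 0.233, 0.0]
wrist_force: [-0.2, -0.3, 2.7]
grip_width: 0.095
```

Run:
```python
from h import *
shot("side","side2");shot("top","top2")
a=cv2.imread("pics/side2.png");b=cv2.imread("pics/top2.png")
cv2.imwrite("pics/z2.png",np.hstack([cv2.resize(a,(400,300)),cv2.resize(b,(400,300))]))
```

```text
(no output)
```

View pics/z2.png

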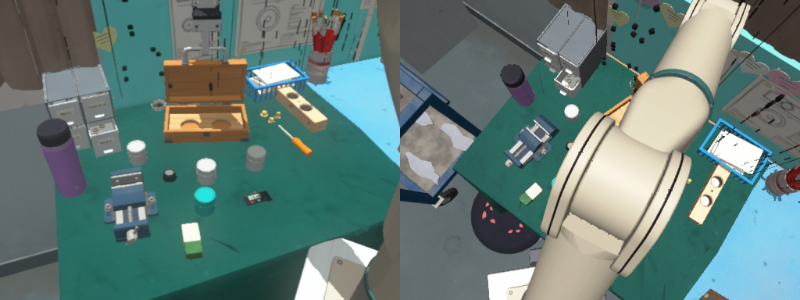

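{"fn": "step_arm", "kwargs": {
  "deltas": [
    [0,7,1,0,4],
    [0,14,2,0,4],
    [0,20,4,0,4],
    [0,25,6,0,4],
    [0,25,6,0,4],
    [0,25,6,0,30],
    [0,25,6,0,34],
    [0,25,6,0,34],
    [0,25,-5,0,34],
    [0,25,-25,0,34],
    [0,25,-50,0,34],
    [0,15,-75,0,34],
    [0,0,-90,0,34]
  ]
}}

```text
time: 7.8
tcp_pos: [0.5441, -0.44, 0.2913]
orientation: [0.001, 0.972, 0.233, 0.001]
wrist_force: [-0.2, -0.5, 0.8]
grip_width: 0.363
```

Run:
```python
from h import *
o=manip.get_obs();print(o['joint_positions'].round(2))
ex=np.array([.4555,-.890]);ey=np.array([.890,.4555]);p=o['tcp_pos'][:2]
# refine tins from the latest pictures
D=np.load("pics/side2.npz");P=cloud("side",D['d']);ok=(abs(P[...,2]-.056)<.008)
for nm,c in dict(A=(.607,-.170),B=(.419,-.184),C=(.328,-.279)).items():
    m=ok&(np.hypot(P[...,0]-c[0],P[...,1]-c[1])<.035)
    q=P[m];e=cv2.minEnclosingCircle(q[:,:2].astype(np.float32));print(nm,e,q[:,:2].mean(0))
    d=np.array(c)-p;print(' from here',(d@ey*1e3).round(),(d@ex*1e3).round())
# rack holes & chest walls
q=(P[...,:2]-[.506,-.365]);X=q@ex*1e3;Y=q@ey*1e3;Z=P[...,2]*1e3
m=(D['d']>0)&(Z>5)&(Z<14)&(abs(X)<50)&(abs(Y)<100);print(m.sum())
for s in(1,-1):
    mm=m&(Y*s>0); print(s,mm.sum(),[ (A[mm].min().round(),A[mm].max().round()) for A in(X,Y)])
w=(D['d']>0)&(Z>43)&(Z<49)&(abs(X)<80)&(abs(Y)<140)
print(w.sum(),cv2.minAreaRect(np.stack([X[w],Y[w]],1).astype(np.float32)))
```

```text
[ 0.64  0.64 -0.    1.24 -0.    1.26 -0.46]
A ((0.6082672476768494, -0.17019857466220856), 0.024179162457585335) [ 0.60722604 -0.16748962]
 from here 179.0 -212.0
B ((0.42031416296958923, -0.1846826672554016), 0.023816367611289024) [ 0.41900695 -0.18162689]
 from here 5.0 -285.0
C ((0.3283226191997528, -0.2794514000415802), 0.02375464141368866) [ 0.32772579 -0.27723785]
 from here -119.0 -242.0
380
1 189 [(np.float64(-7.0), np.float64(31.0)), (np.float64(21.0), np.float64(68.0))]
-1 191 [(np.float64(-8.0), np.float64(30.0)), (np.float64(-70.0), np.float64(-20.0))]
1060 ((0.9309310913085938, -0.31003570556640625), (230.24269104003906, 131.7957763671875), 89.85458374023438)
```

{"fn": "step_arm", "kwargs": {
  "deltas": [
    [0,-10,0,-4,64],
    [1,-35,0,-12,64],
    [1,-65,5,-20,64],
    [2,-100,15,-28,64],
    [3,-135,30,-36,64],
    [3,-170,45,-44,64],
    [4,-205,60,-52,64],
    [4,-235,80,-60,64],
    [5,-260,100,-68,64],
    [5,-277,120,-76,64],
    [5,-283,135,-84,64],
    [6,-286,145,-90,64],
    [6,-286,150,-90,64]
  ]
}}

```text
time: 9.1
tcp_pos: [0.4187, -0.1814, 0.1384]
orientation: [-0.0, 0.522, 0.853, 0.0]
wrist_force: [-0.1, -0.0, 0.2]
grip_width: 0.681
```

Run:
```python
from h import *
print(manip.get_obs()['joint_positions'].round(2))
shot("side","side3");shot("top","top3")
a=cv2.imread("pics/side3.png");b=cv2.imread("pics/top3.png")
cv2.imwrite("pics/z3.png",np.hstack([cv2.resize(a,(400,300)),cv2.resize(b,(400,300))]))
ex=np.array([.4555,-.890]);ey=np.array([.890,.4555])
for n in("side","top"):
    D=np.load(f"pics/{n}3.npz");P=cloud(n,D['d']);q=(P[...,:2]-[.506,-.365]);X=q@ex*1e3;Y=q@ey*1e3;Z=P[...,2]*1e3
    b=(D['d']>0)&(Z>18)&(Z<24)&(abs(X)<53)&(abs(Y)<105);print(n,b.sum())
    if b.sum()<100: continue
    print([np.percentile(A[b],[0.5,99.5]).round(1) for A in(X,Y)])
    # hole edge points: board points adjacent to hole, by angle
    for s in(1,-1):
        r=np.hypot(X,Y-45*s);an=np.arctan2(Y-45*s,X);L=[]
        for k in np.arange(-np.pi,np.pi,np.pi/12):
            m=b&(an>=k)&(an<k+np.pi/12)&(r<40)
            if m.sum()>1:
                i=np.argmin(np.where(m,r,1e9));L.append((X.flat[i],Y.flat[i]))
        L=np.array(L);c=np.linalg.lstsq(np.c_[2*L,np.ones(len(L))],(L**2).sum(1),rcond=None)[0];print(s,len(L),c[:2].round(1),np.sqrt(c[2]+c[0]**2+c[1]**2).round(1))
```

```text
[ 0.63  0.49 -0.4   2.1   0.32  0.61  0.48]
side 1068
[array([-20.3,  52.7]), array([-104.4,  103.9])]
1 17 [-0.4 44.8] 26.4
-1 16 [ -0.2 -45. ] 27.1
top 2177
[array([-47.2,  52.5]), array([-104.2,  104. ])]
1 24 [ 0.8 44.2] 26.9
-1 24 [  0.4 -45.6] 26.8
```

View pics/z3.png

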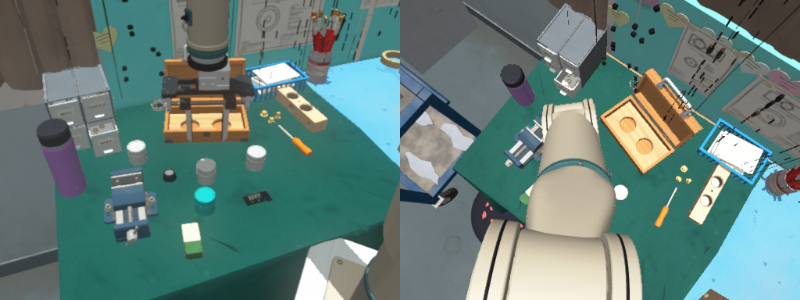

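{"fn": "step_arm", "kwargs": {
  "deltas": [
    [-3,0,20,0,64],
    [-3,0,50,0,64],
    [-3,0,75,0,64],
    [-3,0,95,0,64],
    [-3,0,108,0,64],
    [-3,0,115,0,64],
    [-3,0,115,0,64],
    [-3,0,115,0,36],
    [-3,0,115,0,36],
    [-3,0,115,0,36],
    [-3,0,115,0,36],
    [-3,0,115,0,36]
  ]
}}

```text
time: 10.4
tcp_pos: [0.4209, -0.1849, 0.0242]
orientation: [0.001, 0.522, 0.853, 0.0]
wrist_force: [-0.1, 0.2, 5.8]
grip_width: 0.497
```

{"fn": "step_arm", "kwargs": {
  "deltas": [
    [0,0,-5,0,36],
    [0,0,-15,0,36],
    [0,0,-30,0,36],
    [0,0,-45,0,36],
    [0,0,-55,0,36],
    [0,0,-60,0,36],
    [0,0,-60,0,36],
    [0,0,-60,0,36],
    [0,0,-60,0,36],
    [0,0,-60,0,36],
    [0,0,-60,0,36]
  ]
}}

```text
time: 11.5
tcp_pos: [0.42, -0.1845, 0.0831]
orientation: [-0.0, 0.522, 0.853, -0.0]
wrist_force: [0.4, 0.5, -1.7]
grip_width: 0.495
```

{"fn": "step_arm", "kwargs": {
  "deltas": [
    [0,0,-10,0,36],
    [0,0,-30,0,36],
    [0,0,-55,0,36],
    [0,0,-70,0,36],
    [0,0,-77,0,36],
    [0,0,-77,0,36],
    [0,0,-77,0,36],
    [0,0,-77,0,36]
  ]
}}

```text
time: 12.3
tcp_pos: [0.4195, -0.1845, 0.1598]
orientation: [-0.001, 0.522, 0.853, -0.0]
wrist_force: [-0.4, -0.1, -1.8]
grip_width: 0.494
```

{"fn": "step_arm", "kwargs": {
  "deltas": [
    [-10,2,0,0,36],
    [-30,6,0,0,36],
    [-60,12,0,0,36],
    [-95,19,0,0,36],
    [-130,26,0,0,36],
    [-160,32,0,0,36],
    [-180,36,0,0,36],
    [-194,38,0,0,36],
    [-200,39,15,0,36],
    [-200,39,35,0,36],
    [-200,39,50,0,36],
    [-200,39,60,0,36],
    [-200,39,65,0,36],
    [-200,39,65,0,36]
  ]
}}

```text
time: 13.7
tcp_pos: [0.5454, -0.3447, 0.0947]
orientation: [-0.001, 0.522, 0.853, 0.0]
wrist_force: [0.2, -0.1, -1.8]
grip_width: 0.494
```

Run:
```python
from h import *
shot("side","side4");shot("top","top4")
a=cv2.imread("pics/side4.png")[60:210,160:360];b=cv2.imread("pics/top4.png")[90:240,220:420]
cv2.imwrite("pics/z4.png",np.hstack([cv2.resize(a,(400,300)),cv2.resize(b,(400,300))]))
print(manip.get_obs()['joint_positions'].round(2))
```

```text
[ 0.74  0.77 -0.38  1.62  0.36  0.82  0.68]
```

View pics/z4.png

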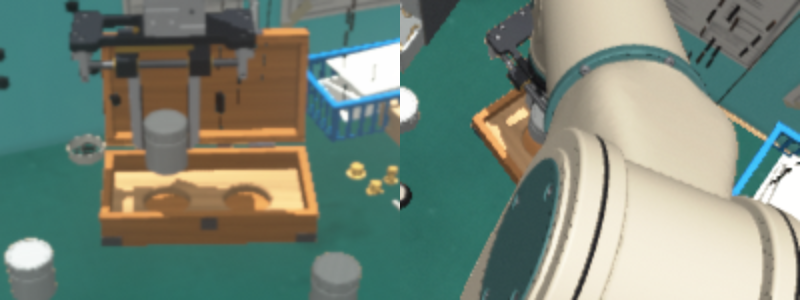

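{"fn": "step_arm", "kwargs": {
  "deltas": [
    [0,0,10,0,36],
    [0,0,22,0,36],
    [0,0,32,0,36],
    [0,0,40,0,36],
    [0,0,47,0,36],
    [0,0,53,0,36],
    [0,0,57,0,36],
    [0,0,60,0,36],
    [0,0,62,0,36],
    [0,0,62,0,36]
  ]
}}

```text
time: 14.8
tcp_pos: [0.5459, -0.3452, 0.0336]
orientation: [0.0, 0.522, 0.853, 0.0]
wrist_force: [0.1, 0.8, -1.9]
grip_width: 0.498
```

{"fn": "step_arm", "kwargs": {
  "deltas": [
    [0,0,1,0,36],
    [0,0,2,0,36],
    [0,0,2,0,36]
  ]
}}

```text
time: 15.1
tcp_pos: [0.5461, -0.3452, 0.0333]
orientation: [0.0, 0.522, 0.853, -0.0]
wrist_force: [-2.5, 1.9, 9.2]
grip_width: 0.498
```

Contact with the chest floor at the expected height. Releasing and rising.

{"fn": "step_arm", "kwargs": {
  "deltas": [
    [0,0,-1,0,60],
    [0,0,-1,0,64],
    [0,0,-1,0,64],
    [0,0,-1,0,64],
    [0,0,-10,0,64],
    [0,0,-30,0,64],
    [0,0,-60,0,64],
    [0,0,-90,0,64],
    [0,0,-110,0,64],
    [0,0,-120,0,64],
    [0,0,-120,0,64]
  ]
}}

```text
time: 16.2
tcp_pos: [0.5466, -0.3456, 0.1531]
orientation: [0.001, 0.522, 0.853, 0.0]
wrist_force: [0.3, 1.0, -0.4]
grip_width: 0.683
```

Run:
```python
from h import *
ex=np.array([.4555,-.890]);ey=np.array([.890,.4555])
o=manip.get_obs();p=o['tcp_pos'];print(p,o['wrist_force'])
for nm,c in dict(C=(.328,-.280),A=(.6075,-.170)).items():
    d=np.array(c)-p[:2];print(nm,'x',-(d@ex)*1e3,'y',d@ey*1e3)
shot("side","side5")
a=cv2.imread("pics/side5.png")[60:210,160:360]
cv2.imwrite("pics/z5.png",cv2.resize(a,(600,450)))
```

```text
[ 0.54662037 -0.34556835  0.15311965] [ 0.26813089  1.04083444 -0.39004295]
C x 157.93741091650887 y -164.70574457863182
A x 128.52516091650887 y 134.15425542136822
```

View pics/z5.png

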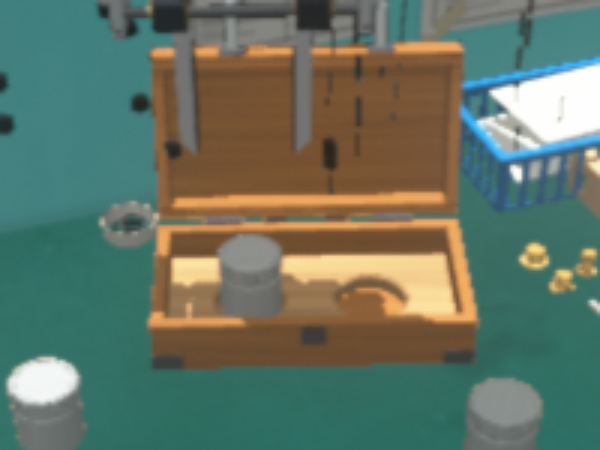

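{"fn": "step_arm", "kwargs": {
  "deltas": [
    [8,-8,0,0,64],
    [25,-26,0,0,64],
    [52,-54,0,0,64],
    [82,-85,0,0,64],
    [110,-115,0,0,64],
    [132,-138,0,0,64],
    [148,-155,10,0,64],
    [156,-163,25,0,64],
    [158,-165,50,0,64],
    [158,-165,75,0,64],
    [158,-165,95,0,64],
    [158,-165,110,0,64],
    [158,-165,122,0,64],
    [158,-165,129,0,64],
    [158,-165,129,0,64]
  ]
}}

```text
time: 17.75
tcp_pos: [0.3261, -0.2785, 0.0213]
orientation: [-0.002, 0.522, 0.853, 0.0]
wrist_force: [0.4, -0.4, 1.0]
grip_width: 0.683
```

{"fn": "step_arm", "kwargs": {
  "deltas": [
    [-2,1,-2,0,64],
    [-2,1,-2,0,40],
    [-2,1,-2,0,36],
    [-2,1,-2,0,36],
    [-2,1,-2,0,36],
    [-2,1,-2,0,36],
    [-2,1,-6,0,36],
    [-2,1,-15,0,36],
    [-2,1,-30,0,36],
    [-2,1,-45,0,36],
    [-2,1,-57,0,36],
    [-2,1,-62,0,36],
    [-2,1,-62,0,36],
    [-2,1,-62,0,36],
    [-2,1,-62,0,36],
    [-2,1,-62,0,36]
  ]
}}

```text
time: 19.35
tcp_pos: [0.3285, -0.2804, 0.084]
orientation: [-0.001, 0.522, 0.853, 0.0]
wrist_force: [0.4, 0.6, -4.7]
grip_width: 0.497
```

{"fn": "step_arm", "kwargs": {
  "deltas": [
    [0,0,10,0,36],
    [0,0,25,0,36],
    [0,0,38,0,36],
    [0,0,48,0,36],
    [0,0,54,0,36],
    [0,0,58,0,36],
    [0,0,60,0,36],
    [0,0,61,0,36],
    [0,0,61,0,36]
  ]
}}

```text
time: 20.25
tcp_pos: [0.3288, -0.2805, 0.0249]
orientation: [0.0, 0.522, 0.853, -0.0]
wrist_force: [-2.6, 3.0, 14.6]
grip_width: 0.494
```

{"fn": "step_arm", "kwargs": {
  "deltas": [
    [0,0,-1,0,60],
    [0,0,-1,0,64],
    [0,0,-1,0,64],
    [0,0,-1,0,64],
    [0,0,-12,0,64],
    [0,0,-35,0,64],
    [0,0,-65,0,64],
    [-1,10,-95,0,64],
    [-3,30,-115,0,64],
    [-6,60,-125,0,64],
    [-9,95,-130,0,64],
    [-13,135,-130,0,64],
    [-17,175,-130,0,64],
    [-21,215,-130,0,64],
    [-24,250,-130,0,64],
    [-27,278,-130,0,64],
    [-29,293,-130,0,64],
    [-29,298,-130,0,64],
    [-29,298,-130,0,64]
  ]
}}

```text
time: 22.15
tcp_pos: [0.6072, -0.1707, 0.153]
orientation: [-0.0, 0.522, 0.853, -0.0]
wrist_force: [-0.2, -0.1, -0.2]
grip_width: 0.684
```

Run:
```python
from h import *
shot("side","side6");shot("top","top6")
a=cv2.imread("pics/side6.png");b=cv2.imread("pics/top6.png")
cv2.imwrite("pics/z6.png",np.hstack([cv2.resize(a,(400,300)),cv2.resize(b,(400,300))]))
print(manip.get_obs()['joint_positions'].round(2))
```

```text
[ 0.5   0.69 -0.46  1.62  0.36  0.92  0.38]
```

View pics/z6.png

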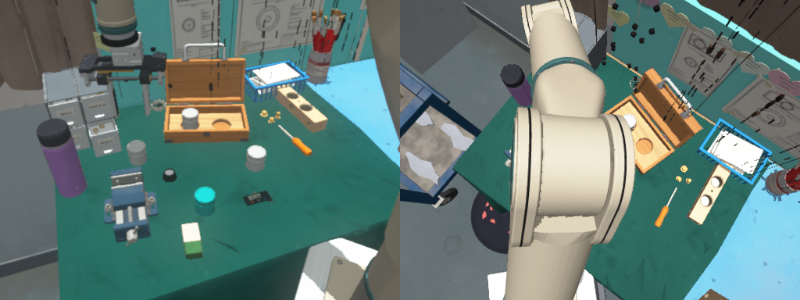

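{"fn": "step_arm", "kwargs": {
  "deltas": [
    [0,0,10,0,64],
    [0,0,30,0,64],
    [0,0,50,0,64],
    [0,0,70,0,64],
    [0,0,88,0,64],
    [0,0,104,0,64],
    [0,0,116,0,64],
    [0,0,124,0,64],
    [0,0,128,0,64],
    [0,0,128,0,64]
  ]
}}

```text
time: 23.25
tcp_pos: [0.6074, -0.1711, 0.0252]
orientation: [-0.0, 0.522, 0.853, -0.0]
wrist_force: [0.4, 0.0, 0.0]
grip_width: 0.684
```

{"fn": "step_arm", "kwargs": {
  "deltas": [
    [0,0,0,0,40],
    [0,0,0,0,36],
    [0,0,0,0,36],
    [0,0,0,0,36],
    [0,0,0,0,36],
    [0,0,-5,0,36],
    [0,0,-15,0,36],
    [0,0,-35,0,36],
    [0,0,-60,0,36],
    [0,0,-90,0,36],
    [0,0,-115,0,36],
    [0,0,-128,0,36],
    [0,0,-133,0,36],
    [0,0,-133,0,36],
    [0,0,-133,0,36],
    [0,0,-133,0,36]
  ]
}}

```text
time: 24.85
tcp_pos: [0.6065, -0.171, 0.1571]
orientation: [-0.001, 0.522, 0.853, -0.0]
wrist_force: [-0.3, -0.8, -1.5]
grip_width: 0.496
```

{"fn": "step_arm", "kwargs": {
  "deltas": [
    [-5,-9,0,0,36],
    [-16,-28,0,0,36],
    [-33,-58,0,0,36],
    [-53,-93,0,0,36],
    [-73,-128,0,0,36],
    [-91,-160,0,0,36],
    [-106,-187,0,0,36],
    [-117,-206,0,0,36],
    [-124,-218,0,0,36],
    [-127,-223,10,0,36],
    [-127,-223,30,0,36],
    [-127,-223,48,0,36],
    [-127,-223,58,0,36],
    [-127,-223,62,0,36],
    [-127,-223,62,0,36]
  ]
}}

```text
time: 26.35
tcp_pos: [0.4668, -0.3847, 0.096]
orientation: [-0.0, 0.522, 0.853, 0.0]
wrist_force: [-0.3, 0.2, -1.8]
grip_width: 0.496
```

Run:
```python
from h import *
o=manip.get_obs();p=o['tcp_pos'];print(p,o['wrist_force'])
shot("side","side7")
a=cv2.imread("pics/side7.png")[60:210,160:360]
cv2.imwrite("pics/z7.png",cv2.resize(a,(600,450)))
```

```text
[ 0.46680826 -0.38474935  0.09598572] [-0.31579092  0.22979452 -1.77396374]
```

View pics/z7.png

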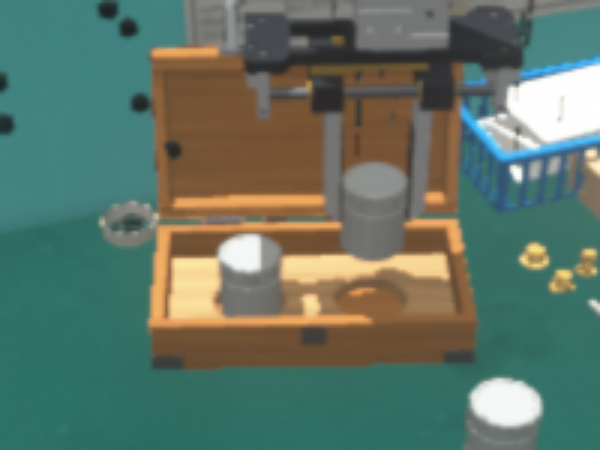

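{"fn": "step_arm", "kwargs": {
  "deltas": [
    [0,-1.5,10,0,36],
    [0,-1.5,22,0,36],
    [0,-1.5,32,0,36],
    [0,-1.5,40,0,36],
    [0,-1.5,47,0,36],
    [0,-1.5,53,0,36],
    [0,-1.5,57,0,36],
    [0,-1.5,60,0,36],
    [0,-1.5,62,0,36],
    [0,-1.5,63,0,36],
    [0,-1.5,63,0,36]
  ]
}}

```text
time: 27.5
tcp_pos: [0.4653, -0.3862, 0.0352]
orientation: [0.0, 0.522, 0.853, -0.0]
wrist_force: [-2.2, 1.6, 9.9]
grip_width: 0.492
```

{"fn": "step_arm", "kwargs": {
  "deltas": [
    [0,0,-1,0,60],
    [0,0,-1,0,64],
    [0,0,-1,0,64],
    [0,0,-1,0,64],
    [0,0,-10,0,64],
    [0,0,-30,0,64],
    [0,0,-60,0,64],
    [0,0,-90,0,64],
    [0,0,-110,0,64],
    [0,0,-120,0,64],
    [0,0,-120,0,64]
  ]
}}

```text
time: 28.6
tcp_pos: [0.4659, -0.3868, 0.155]
orientation: [0.001, 0.522, 0.853, -0.0]
wrist_force: [0.2, -0.7, -0.1]
grip_width: 0.684
```

Run:
```python
from h import *
ex=np.array([.4555,-.890]);ey=np.array([.890,.4555])
o=manip.get_obs();p=o['tcp_pos'];print(p)
im,dd=shot("side","side8")
a=cv2.imread("pics/side8.png")[60:250,160:360]
cv2.imwrite("pics/z8.png",cv2.resize(a,(600,570)))
P=cloud("side",dd)
for nm,c,z in(("C",(.3288,-.2805),.056),("L",(.5457,-.3449),.065),("R",(.4657,-.3857),.065)):
    m=(dd>0)&(np.hypot(P[...,0]-c[0],P[...,1]-c[1])<.03)&(abs(P[...,2]-z)<.02)
    top=P[m];t=np.percentile(top[:,2],90);q=top[abs(top[:,2]-z)<.006];print(nm,t,cv2.minEnclosingCircle(q[:,:2].astype(np.float32)))
d=np.array((.3285,-.2803))-p[:2];print('x',-(d@ex)*1e3,'y',d@ey*1e3)
```

```text
[ 0.46592246 -0.38678837  0.15499993]
C 0.05802828528012606 ((0.328265517950058, -0.27925997972488403), 0.024490980431437492)
L 0.0669069011965179 ((0.5449725985527039, -0.3445950448513031), 0.02430209331214428)
R 0.06725240642575027 ((0.46421682834625244, -0.38535478711128235), 0.02401382103562355)
x 157.37058125866565 y -73.80053428086174
```

View pics/z8.png

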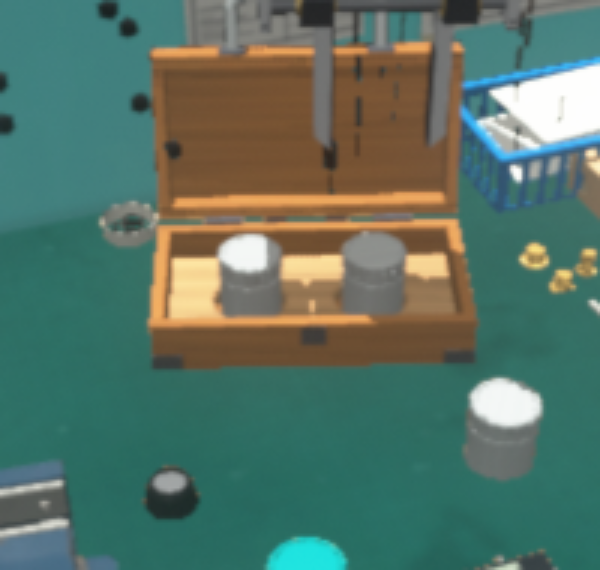

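{"fn": "step_arm", "kwargs": {
  "deltas": [
    [8,-4,0,0,64],
    [26,-12,0,0,64],
    [52,-24,0,0,64],
    [82,-38,0,0,64],
    [110,-52,0,0,64],
    [132,-62,0,0,64],
    [148,-69,10,0,64],
    [156,-73,25,0,64],
    [157,-74,50,0,64],
    [157,-74,75,0,64],
    [157,-74,95,0,64],
    [157,-74,110,0,64],
    [157,-74,122,0,64],
    [157,-74,130,0,64],
    [157,-74,130,0,64]
  ]
}}

```text
time: 30.15
tcp_pos: [0.3267, -0.2789, 0.0224]
orientation: [-0.002, 0.522, 0.853, 0.0]
wrist_force: [0.2, -0.1, -0.4]
grip_width: 0.681
```

{"fn": "step_arm", "kwargs": {
  "deltas": [
    [-2,1,-2,0,64],
    [-2,1,-2,0,40],
    [-2,1,-2,0,36],
    [-2,1,-2,0,36],
    [-2,1,-2,0,36],
    [-2,1,-2,0,36],
    [-2,1,-6,0,36],
    [-2,1,-16,0,36],
    [-2,1,-34,0,36],
    [-2,1,-58,0,36],
    [-2,1,-85,0,36],
    [-2,1,-112,0,36],
    [-2,1,-138,0,36],
    [-2,1,-160,0,36],
    [-2,1,-176,0,36],
    [-2,1,-186,0,36],
    [-2,1,-190,0,36],
    [-2,1,-190,0,36],
    [-2,1,-190,0,36],
    [-2,1,-190,0,36]
  ]
}}

```text
time: 32.15
tcp_pos: [0.3292, -0.2809, 0.2127]
orientation: [-0.001, 0.522, 0.853, 0.0]
wrist_force: [0.4, 0.6, -5.1]
grip_width: 0.5
```

{"fn": "step_arm", "kwargs": {
  "deltas": [
    [0,0,0,0,36],
    [0,0,0,0,36],
    [0,0,0,0,36],
    [0,0,0,0,36],
    [0,0,0,0,36]
  ]
}}

```text
time: 32.65
tcp_pos: [0.3297, -0.2813, 0.2134]
orientation: [-0.0, 0.522, 0.853, 0.0]
wrist_force: [0.5, -0.5, -5.2]
grip_width: 0.497
```

Run:
```python
from h import *
o=manip.get_obs();print(o['tcp_pos'],o['wrist_force'],o['grip_width'],abs(o['qd']).max())
shot("side","side9");shot("top","top9")
a=cv2.imread("pics/side9.png");b=cv2.imread("pics/top9.png")
cv2.imwrite("pics/z9.png",np.hstack([cv2.resize(a,(400,300)),cv2.resize(b,(400,300))]))
```

```text
[ 0.32968549 -0.28128768  0.21344827] [ 0.48941621 -0.51244648 -5.15040329] 0.49692828433949615 0.0009063207114827232
```

View pics/z9.png

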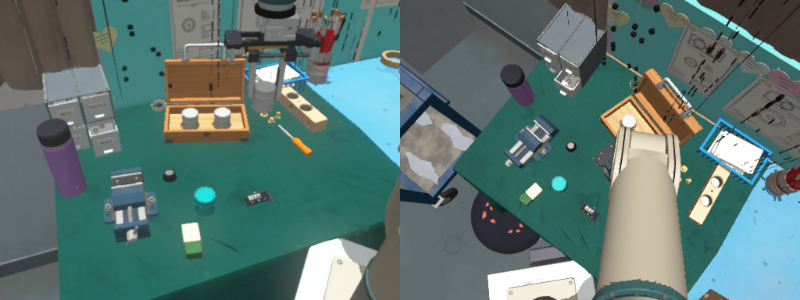

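The lid is open, both light tins are seated in the rack, and the heavy tin is held upright and still. The bystanders have not moved.

```bash
python3 -c "
from h import *
print(manip.hand_in())"
```

```text
the job is handed in; nothing more can be done
None
```

I finished the job and handed it in at about 33 s of the 72 s allowed. The hand-in itself reports no verdict.

**What I did**
- **Lid:** I lifted the lid by its handle until it rested on its stop, and it stayed open.
- **Weighing:** The wrist force showed about 1.7–1.9 N for the tin in front of the chest and 1.5–1.8 N for the one by the drawers. The third tin, towards the robot, showed 4.7–5.2 N, so it is the full one.
- **Placing:** The two lighter tins stand in the left and right rack holes. I set the full tin down upright where it had stood, then picked it up again at the end.

**Last checks**
- **Tins in the rack:** Both lighter tins stood upright, with their tops measured at about 67 mm. The same camera read the full tin's 56 mm top as 58 mm, so this fits the 65 mm expected when they are right down.
- **Full tin:** It is held upright and still, its underside about 19 cm above the bench, with about 5 N on the wrist.
- **Bystanders:** The bar, the loupe and the turquoise tin look unmoved in the pictures.
- **Forces:** The highest wrist force I read at the end of a move was about 15 N, when setting the full tin down.

No check failed. The dark hanging strands behind the chest gave no noticeable force when the lid and gripper reached them.

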